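# Tuck a joint strip under the lapped sheet of a jacket panel and hold it flat

## Robot

A 6-joint arm with a two-finger parallel gripper is mounted at the origin on the work surface. World frame = base frame: x ahead of the robot, y to its left, z up, the work surface at z = 0. Lengths are in mm, angles in rad, forces in N, time in s.
With the tool pointing down it reaches from about 325 to 875 mm from the base axis. Payload 4.4 kg.
Tool frame: the origin (TCP) lies on the centre line of the jaws, within the pads' length; the fingertips stand ahead of it and the grasp point (between the pads) lies 6 mm ahead of it (ctrl.tcp_to_tips is the z of the fingertips in the tool frame, in mm); z points along the fingers, y is the direction in which the jaws open and shut (so a half turn about z gives the same grasp; the last joint's range is limited). The gripper opens to 85 mm and grips with 20 to 120 N. Pads are 22 mm wide; open, the fingers measure 114 mm over their backs; the gripper's body (76 mm by 85 mm) begins 54 mm behind the grasp point. The pads swing forward as they close: fully open they stand 13 mm farther back than shut.
Start: joints at [1.188, 0.207, 1.542, -0, 1.393, -0.15], TCP at [132.664, 559.489, 256.282] pointing down, gripper open.
Joint ranges: [-2.73, 2.73], [-0.86, 2.22], [0.23, 2.46], [-1.11, 4.25], [0.08, 2.63], [-2.82, 2.82]. Speed limits (rad/s): [2.79, 2.79, 3.14, 3.14, 3.14, 3.14].

## Interface

Orientations are given as a 3x3 rotation matrix whose columns are the frame's x, y, z axes.
In Python, from plant import ctrl, sensors, optics gives the robot as it stands. Calls block until the motion is done:
- ctrl.move_ptp(position, orientation): joint-space move of the TCP to a pose.
- ctrl.move_l(position, rot=None, vel=150, threshold=None): straight line of the TCP; rot=None keeps the orientation; vel is the mean speed in mm/s. With threshold (N) it stops when the force on the tool has changed by that much, and returns True; else False.
- ctrl.set_joints(angles): joint-space move.
- ctrl.gripper_to(opening, force=None): finger opening in mm; force is the grip in N (None keeps the last); returns when the fingers have stopped.
- ctrl.hold(seconds).
- ctrl.solve_ik(position, orientation): joint angles nearest the present ones, or None.
- sensors.read_state(): the state.
- optics.grab_frame(name): name is "scene" or "top" or "wrist"; returns (picture, depth): 480x640x3 uint8, red, green, blue; 480x640 float32, mm along the optical axis (not along the pixel's ray), 0 where there is no reading.
- optics.camera_params(name): a dict with "mtx" (3x3 intrinsics, pixels), "k1" (the pictures are not rectified: a ray, as slopes to the right and down, at radius r is drawn at 1 + k1 r^2 times it, then the intrinsics apply), "R" (3x3) and "t" (3): a world point X has camera coordinates R X + t; the wrist camera has in their place "T_tool_cam" (4x4, takes a point from camera to tool coordinates, whose origin is the TCP and whose axes are the flange's). Camera axes: x right, y down, z forward; pixel columns grow to the right and rows downward; lengths in mm; the calibration is good to about 2 mm. A picture is of the moment at which its call begins: read the wrist's pose just before it. camera_params takes no time and is no camera call.
A pose or a line that the arm cannot do raises ctrl.MotionError and nothing moves.
- ctrl.finish_job(): hands the job in, once; it reports no verdict.
The state is a dict: "t": time; "q": joint angles; "qvel": joint speeds; "tau": joint torques, N m; "eef_pos": TCP position; "eef_rot": TCP orientation; "force": force on the tool from outside, world axes, zero at the start; "wrist_torque": the same for the moment, N m; "grip_width": finger opening in mm.
Only numpy, scipy, OpenCV 4.12 (cv2) and the standard library are available. Lean on these libraries where they do the work, as an engineer would, in place of code of your own. Each camera call takes 0.05 s, during which the arm holds its last target. There are 200 camera calls.

## Task

Swing the turntable anticlockwise (seen from above) by its upright post until it snaps into its detent, so that the lapped sheet's free edge faces you. Then take the loose angle strip by its upright rib and slide its flat leading edge, centred and square, at least 20 mm under the lapped sheet without lifting the sheet, leaving the rack, jar and timer alone. Finish while still holding the strip by its rib and pressing it firmly flat on the board: do not let go.

Things in the scene. Friction and masses are not known exactly. Their poses are not given: they have to be found in the camera images.
- turntable (a joint): angle of the round steel turntable (290 mm across, grey base) about its upright axis, rad; grows anticlockwise seen from above. Starts between 0 and 0.4; the detent is at 1.25, where a spring plunger on the base drops between two rim pins and centres the table; hard stop at 1.31. Friction 0.12 N m; the detent takes under 12 N at the post. It stays where it is left
- pivot (a point): point on the turntable's upright axis at the height of the board's top face, 48 mm above the bench. Fixed to the base, which stands somewhere else each time, turned by up to 0.2 rad
- post (a point): on the axis of the turntable's upright round steel post (16 mm diameter, rising 58 mm above the disc's face, top 98 mm above the bench), 28 mm below its top; 125 mm from the turntable's axis. The post is fixed to the turntable and goes round with it
- board: flat cork insulation panel, 166 x 150 x 8 mm, fixed on the turntable and turning with it (gives 0.5 mm at most when pressed); its top face is 48 mm above the bench. Origin on the turntable's axis at its underside; x points towards the lapped sheet, z up; it reaches from x = -101 to 65 mm and y = -75 to 75 mm
- seam (a point): point on the board's top face straight below the middle of the lapped sheet's free edge, 20 mm in front of the turntable's axis along x. Its x axis points along the board in under the sheet, towards the sheet's hinge, y along the free edge, z up. At the detent x points roughly away from the robot (within 0.2 rad of world x)
- lap (a joint): lift of the lapped sheet about its hinge, rad: 0 is down, positive raises its free edge. 3 mm steel, 140 mm wide (y), 71 mm from free edge to hinge, 0.15 kg, swings freely. Down, its underside is 8 mm above the board; the last 10 mm flare up to about 12 mm. The slot below is open to 46 mm in from the seam, then a solid block. Lifting it beyond 0.10 rad (7 mm at the edge) at any time fails
- rib (a point): centre of the upright rib of the loose aluminium angle strip (L-section, about 0.22 kg), 25 mm above the strip's underside. Rib 8 mm thick (x), 110 mm long (y), top 45 mm above the underside. From its foot the 5 mm flat leaf runs to +x; the leading edge is 86 mm from this point along x. Starts flat on the bench to the robot's right, rib nearest the robot
- edge (a point): middle of the strip's leading edge, at its underside; axes as rib (x from the rib towards the leading edge, z up)
- strip: the strip itself; origin at the centre of its underside, 41 mm in front of the rib's middle plane; axes as rib
- rack: bystander: white test tube rack, 70 x 200 mm, 117 mm high with its tubes; origin under its centre
- bottle: bystander: white jar, 60 mm diameter, 120 mm high; origin under its centre
- timer: bystander: grey bench timer, 45 x 90 x 75 mm; origin under its centre
Things that resemble listed ones, but are neither listed nor needed, are in the scene too. What is shaped like the strip but green or red is not meant.

How it is judged (in metres and radians):
On the way, in this order (a step that is already met when the one before it is completed fails the run):
1. the turntable rests in its detent (value of joint turntable between 1.21 and 1.29 rad), for 0.2 s.
2. the strip's leading edge is under the lapped sheet (all of step 1 and x of edge in the frame of seam above 0.018 m and y of edge in the frame of seam between -0.015 and 0.015 m and z of edge in the frame of seam below 0.004 m and angle between the x axis of edge and the x axis of seam, either way round below 0.12 rad), for 0.2 s.
At the end, for the whole second after the job is handed in: turntable within 0.04 rad of 1.25; leading edge 18 mm or more under the sheet, centred within 15 mm, square within 0.12 rad, within 4 mm of the board; sheet under 0.04 rad; strip level within 0.05 rad, at rest, pressed on the board with over 6 N, fingers on it with over 3 N (all of step 2 and value of joint lap below 0.04 rad and angle between strip's own z axis and vertical below 0.05 rad and contact force between strip and board above 6 N and contact force between the fingers and strip above 3 N and linear speed of strip below 0.02 m/s); the arm keeps its last pose, push and grip.
It fails at once if the lapped sheet is lifted (beyond 0.10 rad) (value of joint lap above 0.1 rad).
It fails at once if the rack is pushed 30 mm away or tipped over (distance of rack from where it was at the start of the episode above 0.03 m or angle between rack's own z axis and vertical above 0.3 rad).
It fails at once if the bottle is pushed 30 mm away or tipped over (distance of bottle from where it was at the start of the episode above 0.03 m or angle between bottle's own z axis and vertical above 0.3 rad).
It fails at once if the timer is pushed 30 mm away or tipped over (distance of timer from where it was at the start of the episode above 0.03 m or angle between timer's own z axis and vertical above 0.3 rad).
It also fails if it takes over 58 s, if anything falls off the work surface, if the arm or the gripper's body presses on something with over 40 N, if the wrist force passes 120 N, or if a joint passes its speed limit or range.

## Working session

There is one attempt and no reset: what is moved stays moved. The work goes in short steps, each a Python script; the robot and the scene stay as the last script left them, time stands still between calls to the robot, and variables do not carry over. Pictures are saved under pics/ and viewed, on a budget of 10 in all, crops included, one or two more only if the job needs it, and the job is handed in when it is done.

```bash
ls; mkdir -p pics; cat > h.py <<'E'
import numpy as np, cv2
from plant import ctrl, sensors, optics
def world(name, depth=True, st=None):
    """grab; return img, depth, XYZ world map (mm) from depth"""
    st = sensors.read_state(); im, d = optics.grab_frame(name); p = optics.camera_params(name)
    v,u = np.mgrid[0:480,0:640]
    n = cv2.undistortPoints(np.stack([u.ravel(),v.ravel()],1).astype(np.float64)[:,None], np.array(p["mtx"],float), np.array([p["k1"],0,0,0.]))[:,0].reshape(480,640,2)
    c = np.dstack([n[...,0]*d, n[...,1]*d, d]).astype(float)
    if "R" in p: X = (c-np.array(p["t"]).ravel())@np.array(p["R"])
    else:
        T=np.array(p["T_tool_cam"]); X=(c@T[:3,:3].T+T[:3,3])@np.array(st["eef_rot"]).T+np.array(st["eef_pos"])
    X[d==0]=np.nan
    return im,d,X
def save(im,f): cv2.imwrite("pics/"+f, im[...,::-1])
E
python3 - <<'E'
from h import *
for n in("scene","top"):
    im,d,X=world(n); save(im,n+"0.png"); np.savez("/tmp/"+n,im=im,X=X)
print(sensors.read_state()); print(ctrl.tcp_to_tips, optics.camera_params("top"))
E
```

```text
pics
{'t': 0.1, 'q': array([ 1.18748609e+00,  2.07398924e-01,  1.54280683e+00,  3.41400374e-05,
        1.39350819e+00, -1.50491737e-01]), 'qvel': array([ 4.69901449e-04, -1.82947877e-03, -2.11420605e-03, -2.66174509e-04,
       -9.16349539e-05, -6.99817999e-04]), 'tau': array([-1.16024508e-03, -3.84088039e+01, -2.92549860e+01, -3.14064728e-04,
        4.80754316e-03,  5.96453447e-06]), 'eef_pos': array([132.422909  , 558.89614705, 255.20742325]), 'eef_rot': array([[-9.73018432e-01,  2.30725924e-01, -8.24511910e-04],
       [ 2.30727130e-01,  9.73016531e-01, -1.95478124e-03],
       [ 3.51245012e-04, -2.09227544e-03, -9.99997750e-01]]), 'force': array([-0.21709913,  0.03305587,  0.44989854]), 'wrist_torque': array([-0.03915754, -0.01485438,  0.04717106]), 'grip_width': 85.30234813901797}
25.0 {'mtx': array([[514.77717299,   0.        , 324.93276219],
       [  0.        , 514.77717299, 239.90534124],
       [  0.        ,   0.        ,   1.        ]]), 'k1': -0.1003244086903728, 'R': array([[ 0.02081989, -0.99977523, -0.00400197],
       [-0.99537927, -0.02035271, -0.09383962],
       [ 0.09373707,  0.00593721, -0.99557928]]), 't': array([   8.37685973,  592.11249823, 1409.30628855])}
```

View pics/top0.png

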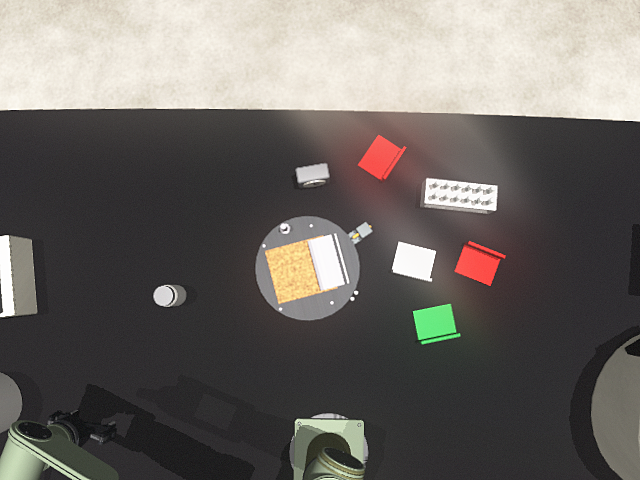

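View pics/scene0.png

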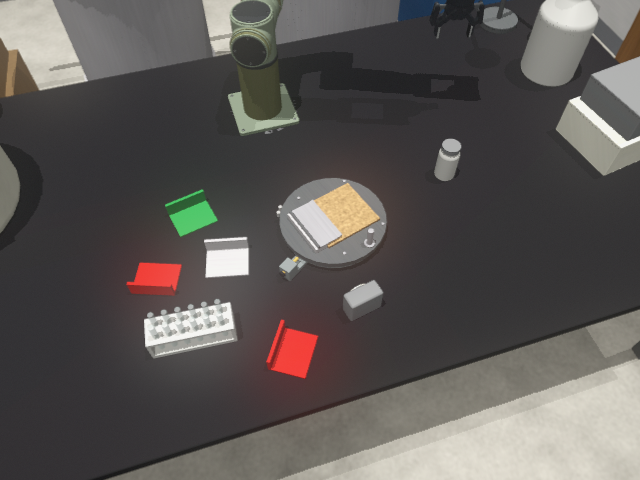

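Candidates for the strip in the top view are white (413,261), green (436,323), red (480,263) and red (381,158). I choose white/aluminium, with its rib towards the robot still to be checked. The post candidate is (285,228). The plunger block at (360,232) and the white dots at (355,297) are not it.

```bash
python3 - <<'E'
from h import *
A=np.load("/tmp/top.npz");B=np.load("/tmp/scene.npz")
a=cv2.resize(A["im"][200:330,250:450],None,fx=3,fy=3,interpolation=cv2.INTER_CUBIC)
b=cv2.resize(B["im"][170:300,190:400],None,fx=2.85,fy=2.85,interpolation=cv2.INTER_CUBIC)[:190*2]
save(a,"crop_top.png")
for n,D in(("top",A),("scene",B)):
    im=D["im"];X=D["X"];h=cv2.cvtColor(im,cv2.COLOR_RGB2HSV)
    m=(h[...,0]>8)&(h[...,0]<25)&(h[...,1]>90)&(abs(X[...,2]-48)<12)&(np.hypot(X[...,0]-480,X[...,1]-40)<250)
    m=cv2.morphologyEx(m.astype(np.uint8),cv2.MORPH_OPEN,np.ones((3,3)))>0
    P=X[m];print(n,"cork",len(P),P.mean(0) if len(P) else 0)
    print(cv2.minAreaRect(P[:,:2].astype(np.float32)),np.percentile(P[:,2],[5,50,95]))
    pv=P.mean(0)
    Z=X[...,2]; r=np.hypot(X[...,0]-pv[0],X[...,1]-pv[1])
    q=X[(Z>75)&(Z<110)&(r<170)];print(" post",len(q),q.mean(0),np.nanmax(q,0)-np.nanmin(q,0))
    # disc circle
    k=(abs(Z-40)<5)&(r<230)&(h[...,1]<60)
    (c,rad)=cv2.minEnclosingCircle(X[k][:,:2].astype(np.float32));print(" disc",c,rad,k.sum())
    # whites
    k=((h[...,1]<40)&(h[...,2]>150)&(Z>-5)&(Z<130)&(X[...,0]>200)&(X[...,0]<900)).astype(np.uint8)
    nn,l,s,ce=cv2.connectedComponentsWithStats(k)
    for i in range(1,nn):
        if s[i,4]>60:
            q=X[l==i];print("  white",ce[i].round(),s[i,4],np.nanmin(q,0).round(),np.nanmax(q,0).round())
print(optics.camera_params("wrist"))
E
```

```text
top cork 2323 [501.89378714 108.48810567  46.82447644]
((502.005859375, 108.91617584228516), (150.88682556152344, 120.52987670898438), 16.41697120666504) [41.78492344 46.92759425 51.63935833]
 post 35 [620.36615628 133.74794066  93.29240053] [14.27298082 15.27467485 25.53141563]
 disc (528.8904418945312, 50.137916564941406) 166.70848083496094 4006
  white [312. 173.] 479 [744.  16.  46.] [799. 104.  82.]
  white [460. 195.] 1939 [ 680. -477.   -5.] [ 781. -249.  124.]
  white [284. 228.] 85 [607. 121.  34.] [636. 146. 101.]
  white [364. 230.] 142 [ 601. -106.   24.] [643. -65.  50.]
  white [341. 258.] 159 [473. -48.  34.] [611.  -4.  65.]
  white [  6. 277.] 905 [358. 855.  -5.] [590. 990. 127.]
  white [326. 262.] 1320 [455. -35.  29.] [607.  67.  69.]
  white [414. 261.] 1244 [ 483. -294.   -5.] [ 595. -168.   52.]
  white [165. 295.] 367 [400. 411.   2.] [456. 505. 127.]
scene cork 1897 [509.23662054 108.36239894  47.79081654]
((509.9988098144531, 85.0423812866211), (154.60385131835938, 167.17799377441406), 15.335177421569824) [43.44828934 47.89907789 51.97686484]
 post 54 [624.
[... 593 characters left out ...]
 -110.    9.] [644. -59.  49.]
  white [363. 293.] 566 [711.  14.  -4.] [801. 103.  81.]
  white [189. 327.] 3155 [ 643. -467.   -3.] [ 768. -251.  123.]
{'mtx': array([[354.97099394,   0.        , 323.91821698],
       [  0.        , 354.97099394, 233.4488783 ],
       [  0.        ,   0.        ,   1.        ]]), 'k1': -0.03598150919112851, 'T_tool_cam': array([[ 6.09539108e-04, -9.53172853e-01, -3.02425431e-01,
         7.81591426e+01],
       [ 9.99999813e-01,  5.96643617e-04,  1.35023352e-04,
        -7.63667359e-01],
       [ 5.17396097e-05, -3.02425457e-01,  9.53173038e-01,
        -1.17399060e+02],
       [ 0.00000000e+00,  0.00000000e+00,  0.00000000e+00,
         1.00000000e+00]])}
```

View pics/crop_top.png

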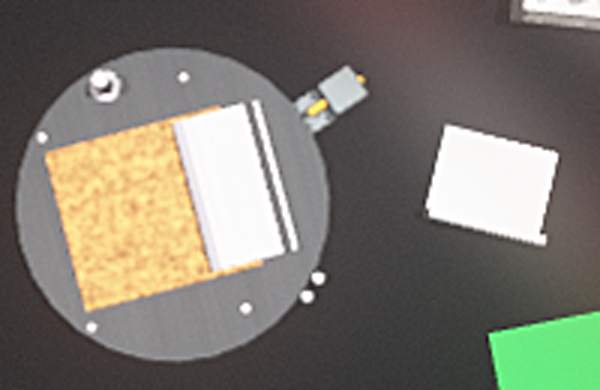

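The crop shows the post at (105,82) and the rim pins near (312,287), with the plunger tip near (318,107). The white strip has its thin rib on the lower side, towards the robot.

```bash
cat >> h.py <<'E'
def ray(name,uv,z,st=None):
    """pixels -> world points on plane z"""
    p=optics.camera_params(name)
    n=cv2.undistortPoints(np.array(uv,float).reshape(-1,1,2),np.array(p["mtx"],float),np.array([p["k1"],0,0,0.]))[:,0]
    c=np.c_[n,np.ones(len(n))]
    if "R" in p: R=np.array(p["R"]);o=-R.T@np.array(p["t"]).ravel();d=c@R
    else:
        T=np.array(p["T_tool_cam"]);E=np.array(st["eef_rot"]);d=c@T[:3,:3].T@E.T;o=E@T[:3,3]+np.array(st["eef_pos"])
    return o+d*((z-o[2])/d[:,2])[:,None]
def down(a):
    """tool pointing down, jaw axis y at yaw a"""
    return np.array([[-np.sin(a),np.cos(a),0],[np.cos(a),np.sin(a),0],[0,0,-1.]])
E
python3 - <<'E'
from h import *
A=np.load("/tmp/top.npz");im=A["im"];X=A["X"];h=cv2.cvtColor(im,cv2.COLOR_RGB2HSV)
c=np.array([250,200])
disc=ray("top",[c+np.array(q)/3 for q in((16,204),(329,204),(172.5,47),(172.5,361))],40)
pv=(disc[:2].mean(0)+disc[2:].mean(0))/2;print("disc",disc.round(1),pv)
post=ray("top",[c+np.array((100,76))/3],98)[0];print("post top",post)
pins,pl=ray("top",[c+np.array(q)/3 for q in((312,287),(318,106))],40)
f=lambda p:np.arctan2(*(p-pv)[1::-1])
print("post r,ang",np.hypot(*(post-pv)[:2]),f(post),"pins",f(pins),"plunger",f(pl),"rot",f(pl)-f(pins))
print("rim dist",np.hypot(*(pins-pv)[:2]))
m=((h[...,0]>8)&(h[...,0]<25)&(h[...,1]>90)).astype(np.uint8);m[:,:255]=0;m[:,345:]=0
cs=max(cv2.findContours(m,0,1)[0],key=cv2.contourArea)
print("cork",cv2.minAreaRect(ray("top",cs[:,0],48)[:,:2].astype(np.float32)))
m=((h[...,1]<40)&(h[...,2]>150)).astype(np.uint8)
l=cv2.connectedComponents(m)[1];k=(l==l[261,413]).astype(np.uint8)
cs=cv2.findContours(k,0,1)[0][0]
for z in(5,45):
  r=cv2.minAreaRect(ray("top",cs[:,0],z)[:,:2].astype(np.float32));print("strip z",z,r,cv2.boxPoints(r).round())
q=X[(l==l[261,413])];t=q[q[:,2]>22];print("rib pts",len(t),t.mean(0),cv2.minAreaRect(t[:,:2].astype(np.float32)) if len(t)>3 else 0)
E
```

```text
disc [[508.8 211.   40. ]
 [514.9 -76.8  40. ]
 [657.4  70.4  40. ]
 [368.8  63.6  40. ]] [512.47344336  67.06740156  40.        ]
post top [621.94010394 131.82148548  98.        ]
post r,ang 127.18506658302645 0.5341768765014532 pins -2.0888702794261267 plunger -0.9598922683197075 rot 1.1289780111064192
rim dist 149.03873858524824
cork ((508.44329833984375, 85.76827239990234), (150.72567749023438, 167.3878631591797), 16.292469024658203)
strip z 5 ((538.6075439453125, -233.96856689453125), (117.30449676513672, 90.37351989746094), 77.0585708618164) [[ 481. -281.]
 [ 570. -301.]
 [ 596. -187.]
 [ 508. -167.]]
strip z 45 ((536.36474609375, -227.19882202148438), (114.07667541503906, 87.88672637939453), 77.05859375) [[ 481. -273.]
 [ 566. -293.]
 [ 592. -181.]
 [ 506. -162.]]
rib pts 136 [ 498.69624294 -221.19840345   42.22768233] ((499.02252197265625, -221.60488891601562), (110.99234008789062, 8.199213981628418), 76.86946105957031)
```

```bash
python3 - <<'E'
from h import *
pv=np.array([512.5,67]);f0=.534;R=126
P=lambda f,z:np.r_[pv+R*np.array([np.cos(f),np.sin(f)]),z]
rot=lambda f:down(f-np.pi/2)
ctrl.gripper_to(34,20)
ctrl.move_ptp(P(f0,180),rot(f0))
s=ctrl.move_l(P(f0,80),vel=80,threshold=8);print("down hit",s,sensors.read_state()["eef_pos"])
if not s:
  for f in np.arange(f0,1.663+.085,.06):
    ctrl.move_l(P(f,80),rot(f),vel=70)
    st=sensors.read_state();print(round(f-f0,2),(st["force"]@np.array([-np.sin(f),np.cos(f),0])).round(1),(st["force"]@np.array([np.cos(f),np.sin(f),0])).round(1),round(st["t"],1))
E
```

```text
down hit False [621.56563103 131.18682586  80.79986866]
0.0 -0.3 -0.2 4.6
0.06 0.1 -0.3 4.9
0.12 0.0 -0.2 5.2
0.18 0.3 -0.2 5.4
0.24 -0.6 0.1 5.7
0.3 0.5 -0.6 5.9
0.36 0.3 0.3 6.2
0.42 0.2 0.5 6.4
0.48 0.5 0.5 6.7
0.54 0.1 -0.8 7.0
0.6 -0.2 0.3 7.2
0.66 0.5 0.2 7.5
0.72 -0.0 0.2 7.7
0.78 0.1 -1.1 8.0
0.84 0.0 -0.5 8.2
0.9 -0.0 1.1 8.5
0.96 0.3 -0.6 8.8
1.02 -0.1 -0.5 9.0
1.08 -1.1 1.0 9.3
1.14 -0.7 0.2 9.5
1.2 -0.1 -0.7 9.8
```

```bash
python3 - <<'E'
from h import *
im,d,X=world("top");save(cv2.resize(im[180:340,230:450],None,fx=3,fy=3),"top1.png")
print(sensors.read_state()["eef_pos"],sensors.read_state()["grip_width"])
E
```

```text
[491.58888805 191.32786825  79.80450408] 33.63966082683598
```

View pics/top1.png

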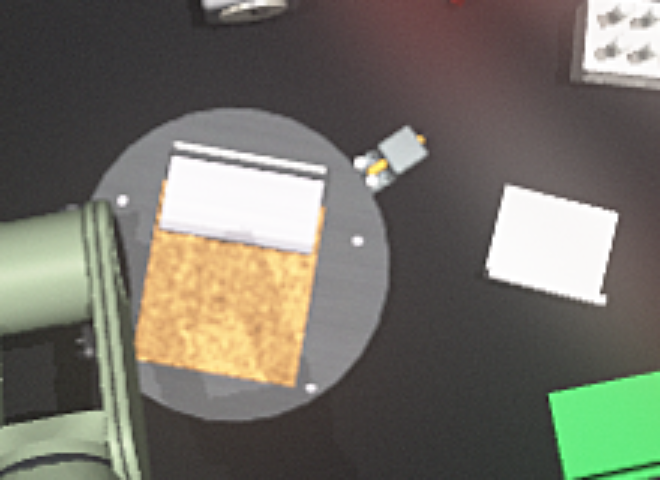

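```bash
python3 - <<'E'
from h import *
pv=np.array([512.5,67]);f0=.534;R=126
P=lambda f,z:np.r_[pv+R*np.array([np.cos(f),np.sin(f)]),z]
rot=lambda f:down(f-np.pi/2)
def ang():
    im,d,X=world("top");h=cv2.cvtColor(im,cv2.COLOR_RGB2HSV)
    m=((h[...,0]>8)&(h[...,0]<25)&(h[...,1]>90)).astype(np.uint8);m[:250]=0;m[:,:255]=0;m[:,345:]=0
    cs=max(cv2.findContours(m,0,1)[0],key=cv2.contourArea)
    return cv2.minAreaRect(ray("top",cs[:,0],48)[:,:2].astype(np.float32))
for f in f0+np.arange(1.2,1.28,.01):
    ctrl.move_l(P(f,80),rot(f),vel=20);ctrl.hold(.1)
    st=sensors.read_state();F=st["force"]@np.array([-np.sin(f),np.cos(f),0])
    print(round(f-f0,3),F.round(1),st["grip_width"].round(1),ang()[2])
    if F<-13: break
g=f-.06
ctrl.move_l(P(g,80),rot(g),vel=50);ctrl.hold(.3);print("back",sensors.read_state()["force"].round(1),ang())
ctrl.move_l(P(g,190),vel=150)
E
```

```text
Traceback (most recent call last):
AttributeError: 'float' object has no attribute 'round'
```

```bash
python3 - <<'E'
from h import *
pv=np.array([512.5,67]);f0=.534;R=126
P=lambda f,z:np.r_[pv+R*np.array([np.cos(f),np.sin(f)]),z]
rot=lambda f:down(f-np.pi/2)
def ang():
    im,d,X=world("top");h=cv2.cvtColor(im,cv2.COLOR_RGB2HSV)
    m=((h[...,0]>8)&(h[...,0]<25)&(h[...,1]>90)).astype(np.uint8);m[:250]=0;m[:,:255]=0;m[:,345:]=0
    cs=max(cv2.findContours(m,0,1)[0],key=cv2.contourArea)
    return cv2.minAreaRect(ray("top",cs[:,0],48)[:,:2].astype(np.float32))
for f in f0+np.arange(1.2,1.28,.01):
    ctrl.move_l(P(f,80),rot(f),vel=20);ctrl.hold(.1)
    F=float(sensors.read_state()["force"]@np.array([-np.sin(f),np.cos(f),0]))
    print(round(f-f0,3),round(F,1),ang()[2])
    if F<-13: break
g=f-.06
ctrl.move_l(P(g,80),rot(g),vel=50);ctrl.hold(.3);print("back",sensors.read_state()["force"].round(1),ang())
ctrl.move_l(P(g,190),vel=150);print(sensors.read_state()["t"])
E
```

```text
1.2 -0.8 81.64228057861328
1.21 -2.6 81.64228057861328
1.22 -7.2 81.64228057861328
1.23 -8.6 81.7221908569336
1.24 -11.6 82.1180191040039
1.25 -14.9 82.1180191040039
back [-0.4  0.   0.4] ((493.3409729003906, 71.38655853271484), (150.9202423095703, 161.93768310546875), 81.64228057861328)
14.1333
```

The table springs back to the same angle after each push, so it's in the detent with board yaw −0.146. Next I go above the strip and take one close look.

```bash
python3 - <<'E'
from h import *
a=np.deg2rad(-13.1)
ctrl.gripper_to(50,20)
ctrl.move_ptp([498.7,-222,190],down(a));ctrl.hold(.3)
st=sensors.read_state();im,d,X=world("wrist");save(im,"w1.png")
np.savez("/tmp/w1",im=im,X=X,d=d)
Z=X[...,2];r=np.hypot(X[...,0]-498.7,X[...,1]+222)
t=X[(Z>39)&(Z<55)&(r<85)];print(len(t),t.mean(0),np.median(t[:,2]),cv2.minAreaRect(t[:,:2].astype(np.float32)))
l=X[(abs(Z-5)<2.5)&(r<140)&(im.min(2)>150)];print(len(l),cv2.boxPoints(cv2.minAreaRect(l[:,:2].astype(np.float32))))
print(st["eef_pos"],st["t"])
E
```

```text
1394 [ 498.43978577 -218.69339664   44.81470738] 44.823000999051615 ((497.65570068359375, -221.50323486328125), (110.15727996826172, 8.042421340942383), 76.82213592529297)
11182 [[ 489.32248 -275.9406 ]
 [ 569.24524 -294.88345]
 [ 594.6803  -187.56876]
 [ 514.75757 -168.62592]]
[ 498.96848845 -221.26387214  190.02929519] 16.2583
```

View pics/w1.png

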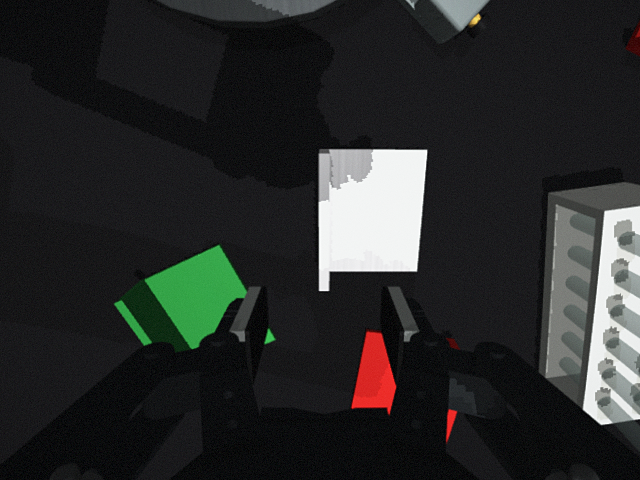

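The view shows the rib at column 324 (rows 150–290), with the leaf to its right. The rib centre is (497.7, −221.5) and its yaw is −0.230. I grasp it there.

```bash
python3 - <<'E'
from h import *
a=np.deg2rad(-13.18)
ctrl.gripper_to(40)
ctrl.move_l([497.7,-221.5,80],down(a),vel=120)
print(ctrl.move_l([497.7,-221.5,37],vel=60,threshold=8))
ctrl.gripper_to(0,100);ctrl.hold(.2);st=sensors.read_state();print(st["eef_pos"],st["grip_width"],st["force"])
p=st["eef_pos"]
ctrl.move_l([p[0],p[1],170],vel=100);ctrl.hold(.3)
st=sensors.read_state();im,d,X=world("wrist");save(im,"w2.png")
E=st["eef_rot"];L=(X-st["eef_pos"])@E   # tool coords
m=(im.min(2)>110)&(abs(L[...,2]-36)<14)&(L[...,1]>8)&(L[...,1]<100)&(abs(L[...,0])<70)
q=L[m];A=np.c_[q[:,:2],np.ones(len(q))];c=np.linalg.lstsq(A,q[:,2],rcond=None)[0]
print("leaf",len(q),"plane",c,"rect",cv2.boxPoints(cv2.minAreaRect(q[:,:2].astype(np.float32))))
print(st["force"],st["grip_width"],st["t"],st["eef_pos"])
E
```

```text
False
[ 498.34999919 -221.85243747   37.68657602] 6.364607152823605 [0.90085369 1.08297568 4.75091738]
leaf 27455 plane [ 8.59502574e-05 -7.74076247e-04  3.28933499e+01] rect [[-47.0403     85.99742  ]
 [-47.032074    7.9962573]
 [ 55.48085     8.007072 ]
 [ 55.472626   86.00824  ]]
[-0.96675294  0.21564044 -2.86643999] 6.518427215339896 20.875 [ 498.21443522 -221.79003395  169.6711021 ]
```

View pics/w2.png

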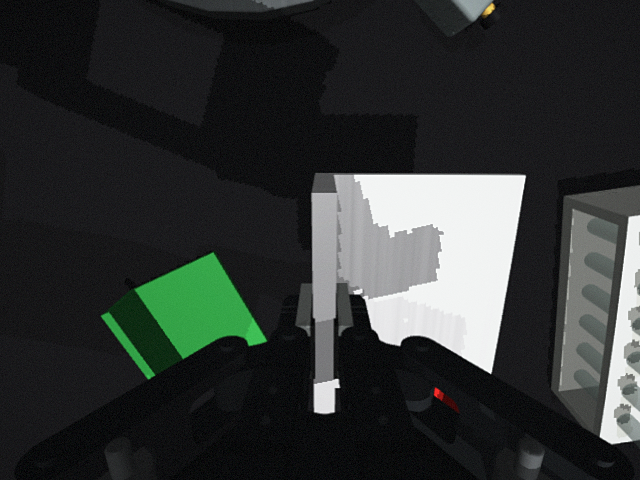

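The strip is held level, with its underside 38 mm below the TCP and its leading edge at tool y = 86.

```bash
cat >> h.py <<'E'
B=-0.146; ex=np.array([np.cos(B),np.sin(B)]); ey=np.array([-np.sin(B),np.cos(B)]); PV=np.array([513.,68.])
def tcp(s,z,dy=0): return np.r_[PV+(s+20-86)*ex+dy*ey,z]
E
python3 - <<'E'
from h import *
ctrl.move_ptp(tcp(-40,170),down(B))
ctrl.move_l(tcp(-40,140),vel=120);ctrl.hold(.3)
st=sensors.read_state();im,d,X=world("wrist");save(im,"w3.png")
Q=X.copy();Q[...,:2]-=PV
bx=Q[...,:2]@ex;by=Q[...,:2]@ey;Z=X[...,2]
h=cv2.cvtColor(im,cv2.COLOR_RGB2HSV)
m=(Z>53)&(Z<70)&(h[...,1]<50)&(bx>0)&(bx<130)&(abs(by)<90)
P=np.c_[bx[m],by[m],Z[m]];print(len(P),"x,y,z pct",np.percentile(P,[.5,5,50,95,99.5],axis=0).round(1))
print(cv2.boxPoints(cv2.minAreaRect(P[:,:2].astype(np.float32))).round(1))
c=(h[...,0]>8)&(h[...,0]<25)&(h[...,1]>90)&(abs(Z-48)<5)
C=np.c_[bx[c],by[c],Z[c]];print("cork",len(C),np.percentile(C,[.5,50,99.5],axis=0).round(1),cv2.minAreaRect(C[:,:2].astype(np.float32)))
E=st["eef_pos"][:2]-PV;print("tcp board",E@ex,E@ey,st["eef_pos"],st["t"])
E
```

```text
22578 x,y,z pct [[ 18.9 -68.8  57.4]
 [ 20.6 -61.6  58. ]
 [ 52.3   2.3  59.1]
 [ 86.8  63.8  62.3]
 [ 91.4  70.1  64.2]]
[[ 17.7  70.7]
 [ 18.3 -70.4]
 [ 94.3 -70.1]
 [ 93.7  71. ]]
cork 14161 [[-100.2  -70.6   45.9]
 [ -17.1   59.    47.7]
 [  60.2   75.8   49.4]] ((-18.13579559326172, 0.654876708984375), (150.70359802246094, 166.48641967773438), 89.627197265625)
tcp board -105.33030157508135 0.04427475309716966 [408.79675724  83.36745224 140.72778983] 22.8333
```

View pics/w3.png

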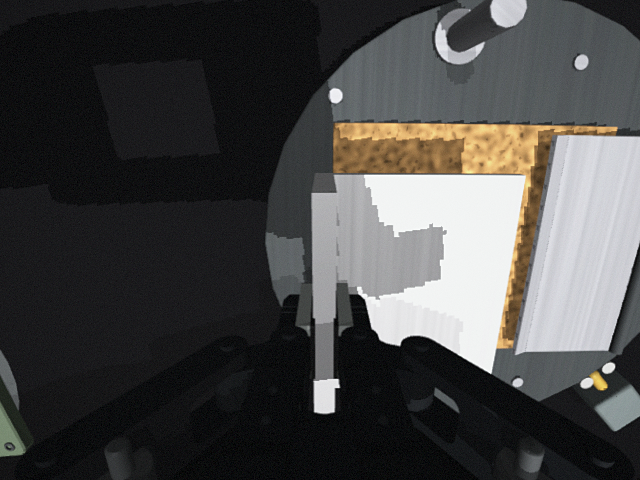

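The view shows the strip's leading edge (column ~510–525) parallel to the sheet's edge (column ~520–550). The frame agrees to about 1 mm. Now I probe the board and slide in.

```bash
python3 - <<'E'
from h import *
ctrl.move_l(tcp(-18,100),vel=80);ctrl.hold(.2)
hit=ctrl.move_l(tcp(-18,80),vel=15,threshold=5);ctrl.hold(.2)
st=sensors.read_state();z=st["eef_pos"][2];print("contact",hit,z,st["force"])
ctrl.move_l(tcp(-18,z+2),vel=20);ctrl.hold(.2);st=sensors.read_state();print("lifted",st["eef_pos"],st["force"])
if hit and abs(z-86)<3:
    hit=ctrl.move_l(tcp(30,z+2),vel=30,threshold=8)
    ctrl.hold(.2);st=sensors.read_state();E=st["eef_pos"][:2]-PV;print("slid",hit,"s",E@ex+66,E@ey,st["eef_pos"],st["force"],st["t"])
E
```

```text
contact True 85.10503895655852 [0.86442447 0.3500198  5.96180606]
lifted [429.36585584  80.21982106  86.66462614] [ 1.09928024e-01  2.28129157e-03 -2.73387806e+00]
slid False s 29.901929845721284 0.019944276162720157 [477.28888168  73.27134659  87.10506543] [ 0.13120345  0.24599921 -2.11969141] 27.4167
```

```bash
python3 - <<'E'
from h import *
p=tcp(30,78)
print(ctrl.move_l(p,vel=10,threshold=20));
for i in range(3):
    ctrl.hold(.4);st=sensors.read_state();print(st["force"],st["wrist_torque"],st["eef_pos"],st["grip_width"])
im,d,X=world("wrist");save(im,"w4.png")
E=st["eef_rot"];L=(X-st["eef_pos"])@E
m=(im.min(2)>110)&(abs(L[...,2]-33)<6)&(L[...,1]>8)&(L[...,1]<52)&(abs(L[...,0])<60)
q=L[m];A=np.c_[q[:,:2],np.ones(len(q))];print("leaf plane tool",len(q),np.linalg.lstsq(A,q[:,2],rcond=None)[0],"tool z",E[:,2])
b=X[...,:2]-PV;bx=b@ex;by=b@ey;Z=X[...,2]
for lo,hi in((20,30),(30,50),(50,80)):
    m=(Z>52)&(Z<72)&(bx>lo)&(bx<hi)&(abs(by)<65);print(lo,m.sum(),np.median(Z[m]))
m=(Z>52)&(Z<72)&(bx>32)&(bx<82)&(abs(by)<62);P=np.c_[bx[m],by[m],np.ones(m.sum())];print("sheet slope",np.linalg.lstsq(P,Z[m],rcond=None)[0],st["t"])
E
```

```text
True
[-0.23066298  0.02977468  6.00895632] [ 0.00310184 -0.04745344  0.00222617] [477.41344252  73.25100279  85.14988719] 6.663871839473984
[-0.68399733 -0.14189075  5.86020386] [-0.05039247 -0.08634743 -0.02167548] [477.42914775  73.26263324  85.16653722] 6.361894670122403
[-0.43244113 -0.20118383  5.70718529] [-0.01631063 -0.03590326  0.05291005] [477.44331388  73.25464327  85.17063983] 6.2524041455205275
leaf plane tool 15361 [1.51363107e-02 1.34780677e-04 3.25698108e+01] tool z [-4.27170220e-03 -8.33651710e-06 -9.99990876e-01]
20 4572 60.16629712235704
30 9610 58.87464647017878
50 15515 58.91641090991271
sheet slope [ 1.07952592e-03 -1.50386726e-04  5.88438836e+01] 29.1
```

View pics/w4.png

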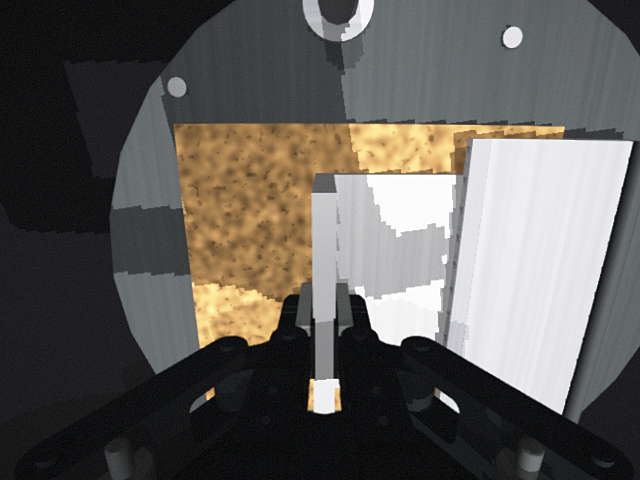

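The leaf is under the flat sheet. Board contact is only about 8 N, so I press harder in small steps.

```bash
python3 - <<'E'
from h import *
for z in np.arange(84.6,80,-.4):
    ctrl.move_l(tcp(30,z),vel=10);ctrl.hold(.3);st=sensors.read_state();print(round(z,1),st["force"].round(1),st["eef_pos"].round(2))
    if st["force"][2]>16: break
ctrl.hold(.6);st=sensors.read_state();im,d,X=world("wrist")
E=st["eef_rot"];L=(X-st["eef_pos"])@E
m=(im.min(2)>110)&(abs(L[...,2]-33)<6)&(L[...,1]>8)&(L[...,1]<48)&(abs(L[...,0])<60)
q=L[m];A=np.c_[q[:,:2],np.ones(len(q))];print("leaf",np.linalg.lstsq(A,q[:,2],rcond=None)[0],E[:,2])
b=X[...,:2]-PV;bx=b@ex;by=b@ey;Z=X[...,2]
m=(Z>52)&(Z<72)&(bx>32)&(bx<82)&(abs(by)<62);print("sheet",np.linalg.lstsq(np.c_[bx[m],by[m],np.ones(m.sum())],Z[m],rcond=None)[0])
h=cv2.cvtColor(im,cv2.COLOR_RGB2HSV);c=(h[...,0]>8)&(h[...,0]<25)&(h[...,1]>90)&(abs(Z-48)<5)
print("cork",cv2.minAreaRect(np.c_[bx[c],by[c]].astype(np.float32)))
e=st["eef_pos"][:2]-PV;print("s",e@ex+66,e@ey,st["force"],st["grip_width"],st["t"])
E
```

```text
84.6 [-3.3  0.5  6.2] [477.45  73.23  85.15]
84.2 [-5.9 -0.6  9.9] [477.48  73.24  85.15]
83.8 [-5.9 -0.  13. ] [477.46  73.26  85.14]
83.4 [-7.7 -0.8 15.7] [477.49  73.25  85.13]
83.0 [-7.5 -0.2 18.7] [477.49  73.28  85.1 ]
leaf [ 1.48157360e-02 -1.26736095e-03  3.24869735e+01] [-7.91469126e-03 -1.73675765e-04 -9.99968663e-01]
sheet [8.62188357e-04 6.48598452e-05 5.88354714e+01]
cork ((-18.410446166992188, 0.6388320922851562), (150.3634796142578, 166.67237854003906), 89.81646728515625)
s 30.12663858465052 0.02855791565990068 [-8.09659551  0.28938264 18.49183532] 6.549712506181304 32.5583
```

```bash
python3 -c "
from h import *
ctrl.finish_job()"
```

```text
the job is handed in; nothing more can be done
```

I finished the task and handed it in at about 33 s of the 58 s allowed. The strip is still gripped by its rib and pressed on the board. No verdict is reported, so the results below come from my own checks.

**What I did:** I pushed the post about 1.13 rad anticlockwise into the detent. The table sprang back to the same angle after I pushed it further, so it had snapped in. I then took the white aluminium strip by its rib at 100 N. I found the board surface by touch, slid the strip in about 1 mm above it, and pressed down.

**Last checks:**

| Check | Measured | Needed |
|---|---|---|
| Leading edge under the sheet | about 30 mm | 18 mm or more |
| Off centre | under 1 mm | within 15 mm |
| Square to the seam | within about 0.01 rad | within 0.12 rad |
| Lapped sheet slope | about 0.001 rad | below 0.04 rad |
| Downward force on the board | about 20 N | above 6 N |
| Leaf slope along its length (y), by depth | about 0.015 rad | below 0.05 rad |

**What disagreed:**
- The first press settled at only about 8 N, so I stepped it up to 20 N.
- The 0.015 rad leaf slope appeared only once the strip was down; it read as level in the air. It could be partly depth error from shadows.
- Pressing also put about 8 N of sideways force along x on the tool, and nothing moved.

I viewed seven pictures and did not move the rack, jar or timer.

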